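Bleed the accumulator block with the bayonet key and hold it open

ROBOT

A 6-joint arm with a two-finger parallel gripper is mounted at the origin on a cart in front of the work surface, level with it; the furniture and walls round the work are solid. World frame = base frame: x ahead of the robot, y to its left, z up, the work surface at z = 0. Lengths are in mm, angles in rad, forces in N, time in s.
With the tool pointing down it reaches from about 275 to 975 mm from the base axis. Payload 8.4 kg.
Tool frame: the origin (TCP) lies midway between the tips of the shut fingers; the grasp point (between the pads) lies r.grip_depth behind it (r.grip_depth is the distance from the TCP to the grasp point, in mm); z points along the fingers, y is the line along which they close (so a half turn about z gives the same grasp; the last joint's range is limited). The gripper opens to 92 mm and grips with 3 to 60 N. Pads are 20 mm wide; open, the fingers measure 128 mm over their backs; the gripper's body (75 mm by 189 mm) begins 69 mm behind the grasp point.
Start: joints at [-1.27, 0.353, 1.633, -0, 1.155, -0.002], TCP at [186.37, -596.569, 214.583] pointing down, gripper open.
Joint ranges: [-2.63, 2.63], [-0.92, 2.1], [0.06, 2.66], [-1.3, 4.44], [0, 2.69], [-3.02, 3.02]. Speed limits (rad/s): [2.22, 2.22, 2.79, 3.14, 3.14, 3.14].

INTERFACE

Orientations are given as a 3x3 rotation matrix whose columns are the frame's x, y, z axes.
In Python, from station import r gives the robot as it stands. The module is installed in compiled form; this text tells all that it offers. Calls block until the motion is done:
- r.movep(position, orientation): joint-space move of the TCP to a pose.
- r.line_to(position, attitude=None, rate=150, force_limit=None): straight line of the TCP; attitude=None keeps the orientation; rate is the mean speed in mm/s. With force_limit (N) it stops when the force on the tool has changed by that much, and returns True; else False.
- r.movej(angles): joint-space move.
- r.move_gripper(opening, newtons=None): finger opening in mm; newtons is the grip in N (None keeps the last); returns when the fingers have stopped.
- r.pause(seconds).
- r.inverse_kinematics(position, orientation): joint angles nearest the present ones, or None.
- r.capture(name): name is "scene" or "top" or "wrist"; returns (picture, depth): 480x640x3 uint8, blue, green, red; 480x640 float32, mm along the optical axis (not along the pixel's ray), 0 where there is no reading.
- r.calibration(name): a dict with "fx", "fy", "cx", "cy" (pixels), "xyz" and "orientation" of the camera in the world. Camera axes: x right, y up, looking along -z (the intrinsics and any distortion apply to the point x, -y, -z); pixel columns grow to the right and rows downward; lengths in mm; the calibration is good to about 2 mm. The wrist camera is an equidistant fisheye: a pixel r from the principal point sees the ray r / f radians off the axis. A picture is of the moment at which its call begins: read the wrist's pose just before it. calibration takes no time and is no camera call; for the wrist camera it gives the pose at the moment of the call.
A pose or a line that the arm cannot do raises r.MotionError and nothing moves.
- r.finish_job(): hands the job in; it is judged then, once.
Trained networks look in the newest picture that a camera, given by its name, has taken for a name from the list of things; names that differ only in an ending like _2 or _b are one class to them, and where a whole thing is asked for, a point or a joint stands for the part that bears it (a point fixed in the world has none). Each returns a list of dicts, best first, with "p" (0 to 1); they miss things now and then, are a little off and sometimes report something else, mostly with a low value. They report only what shows in the picture. A call takes as long as a camera call. They do not tell look-alikes from the thing itself.
- r.outline_of(camera, target): "region" (480x640 bool, what is visible of it) and "at" ([column, row] in pixels, amid what is visible of it).
Readings, each from a call of its own:
- r.get_clock(): time.
- r.get_qpos(): joint angles.
- r.get_dq(): joint speeds.
- r.get_effort(): joint torques, N m.
- r.get_tcp_pos(): TCP position.
- r.get_ee_rot(): TCP orientation.
- r.get_force(): force on the tool from outside, world axes, zero at the start.
- r.get_wrist_torque(): the same for the moment, N m.
- r.get_finger_gap(): finger opening in mm.
- r.get_grasp_force(): force on a finger pad.
Only numpy, scipy, OpenCV 4.12 (cv2) and the standard library are available. Lean on these libraries where they do the work, as an engineer would, in place of code of your own. Each camera call takes 0.05 s, during which the arm holds its last target. There are 200 camera calls.

TASK

Bleed the hydraulic accumulator block before it is stripped: first press the red unloading plunger all the way down, to take the pressure off the port, and let it come back up. Then push the orange-winged bleed key down into the bayonet port against its spring, turn it a quarter turn clockwise (seen from above) until it comes up against its stop, and finish still gripping it there, because the port turns the key back and shuts itself as soon as it is let go. Keep the key upright on the way, and leave the loose valve spring standing where it is.

Things in the scene. Friction and masses are not known exactly. Their poses are not given: they have to be found in the camera images.
- bleed_key: Loose bleed key, 0.22 kg, standing upright. Origin: centre of its lower end, z up its axis. Steel shank 28 mm in diameter, z 0 to 26; two lugs along +x and -x, to 20.5 mm from the axis, 7 mm wide, z 4 to 14; dark flange 48 mm in diameter, z 26 to 34; orange wing grip 48 mm wide along x (in the plane of the lugs), 16 mm thick along y, z 37 to 77. Half a turn about z gives the same key.
- key_grip (a point): Middle of the bleed key's wing grip, 58 mm above the key's lower end, axes as the key's: grip it across y (16 mm).
- valve_block: Fixed hydraulic block: dark subplate 200 x 210 x 10 mm, aluminium manifold 90 (x) x 180 (y) mm on it, top at z 60, a gauge (top at z 129) at x 15 to 75, y -19 to 43, a blue accumulator lying behind. Origin on the bench under the manifold, x to its back (accumulator), y to its left, z up. Red plunger at x -15, y 47; bayonet port at x -15, y -45 mm.
- bleed_port (a point): Centre of the port's mouth, on its vertical axis, level with its rim 80 mm above the bench; axes as the block's. Steel collar 62 mm in diameter, bore 31 mm, two slots 11 mm wide reaching 22.5 mm from the axis, on the line at +45 degrees from x towards y (white marks). The key's lugs (its x axis, either way round) must lie along this line to go in. Lip 8 mm thick, free space below it.
- valve_stem (a joint): How far the key has pushed the port's sprung valve down (m). 0: the key's lower end touches it 17 mm below the rim; 0.005: lugs just clear the lip, still in their slots; 0.009: key's flange lands on the collar, lower end 26 mm below the rim. Push 4 N at first, 12 N at the bottom. Once turned, the spring may lift the key until the lugs bear on the lip (0.005, lower end 22 mm below the rim).
- valve_rotor (a joint): Angle (rad) of the rotor in the port, driven by the key's lugs with about 5 degrees of play once they are under the lip: 0 shut, grows clockwise seen from above, stop at 1.50 (the key has then turned about 90 degrees, its lugs at the red dots). Its spring turns it back: 0.07 N m at first, 0.22 N m at the stop, plus friction.
- plunger_top (a point): Top centre of the red unloading plunger, a mushroom button 29 mm in diameter, 97.5 mm above the bench when up; it goes 8 mm straight down and springs back by itself. 4 N starts it, 10.5 N holds it fully down.
- plunger (a joint): Stroke of the red plunger in m: 0 up, 0.008 fully down.
- valve_spring: Loose steel valve spring standing on end, 31 mm in diameter, 48 mm tall, a bystander. Origin: centre of its underside.
Mind the look-alikes: they are no part of the job. What is shaped like the bleed_key but pink is not meant.

How it is judged (in metres and radians):
On the way, in this order (a step that is already met when the one before it is completed fails the run):
1. the red plunger is pressed fully down (value of joint plunger above 0.007 m), for 0.1 s.
2. the plunger is let back up (value of joint plunger below 0.001 m), for 0.1 s.
3. the key is pushed into the port far enough to clear the lip (value of joint valve_stem above 0.0045 m and horizontal distance between bleed_key and bleed_port below 0.004 m), for 0.1 s.
At the end, for the whole second after the job is handed in: The gripper is holding the key (over 2 N), which sits upright within 0.12 rad in the port, centred within 4 mm, its lower end more than 19 mm below the port's rim and the valve pushed down by more than 3 mm; the rotor is turned by more than 1.3 rad of its 1.5; the red plunger is up (value of joint valve_rotor above 1.3 rad and value of joint valve_stem above 0.003 m and horizontal distance between bleed_key and bleed_port below 0.004 m and z of bleed_key in the frame of bleed_port below -0.019 m and angle between bleed_key's own z axis and vertical below 0.12 rad and contact force between the fingers and bleed_key above 2 N and value of joint plunger below 0.001 m); the arm keeps its last pose, push and grip.
It fails at once if the bleed key is tipped over (angle between bleed_key's own z axis and vertical above 0.7 rad).
It fails at once if the valve spring is shoved more than 40 mm or knocked over (distance of valve_spring from where it was at the start of the episode above 0.04 m or angle between valve_spring's own z axis and vertical above 0.7 rad).
It also fails if it takes over 61 s, if anything falls off the work surface, if the arm or the gripper's body presses on something with over 40 N, if the wrist force passes 120 N, or if a joint passes its speed limit or range.

## Working session

There is one attempt and no reset: what is moved stays moved. The work goes in short steps, each a Python script; the robot and the scene stay as the last script left them, time stands still between calls to the robot, and variables do not carry over. Pictures are saved under pics/ and viewed, at most 10 in all, crops included, and the job is handed in when it is done.

```bash
mkdir -p pics; python3 - <<'E'
from station import r
import cv2, numpy as np
for n in ("scene","top"):
    im,d=r.capture(n); cv2.imwrite(f"pics/{n}0.png",im); np.save(f"{n}d.npy",d); np.save(f"{n}i.npy",im)
    print(n,r.calibration(n))
    for t in ("bleed_key","valve_block","valve_spring","plunger_top"):
        print(t,[(round(o["p"],2),o["at"],int(o["region"].sum())) for o in r.outline_of(n,t)])
print(r.grip_depth,r.get_clock())
E
```

```text
scene {'fx': 558.6076035232564, 'fy': 558.6076035232564, 'cx': 317.43030435099115, 'cy': 238.3204952840331, 'xyz': array([  263.61615402, -1084.08783161,   755.1185739 ]), 'orientation': array([[ 9.72872497e-01,  1.31445944e-01, -1.90370869e-01],
       [-2.31340053e-01,  5.49426302e-01, -8.02877649e-01],
       [-9.40248301e-04,  8.25137990e-01,  5.64930450e-01]])}
bleed_key [(0.87, [399.2, 335.1], 834), (0.76, [299.4, 348.4], 769), (0.63, [355.6, 351.7], 879), (0.62, [318.6, 320.4], 855)]
valve_block [(0.98, [351.8, 259.6], 6836)]
valve_spring [(0.56, [308.7, 200.4], 186)]
plunger_top [(0.5, [324.7, 221.6], 115)]
top {'fx': 437.6702976453187, 'fy': 437.6702976453187, 'cx': 320.3588942122332, 'cy': 245.22746559442626, 'xyz': array([ 316.66492577, -134.41750368, 1002.68133547]), 'orientation': array([[ 0.01920409,  0.98117072, -0.19218537],
       [-0.99980399,  0.01977154,  0.00103511],
       [ 0.00481542,  0.19212782,  0.9813581 ]])}
bleed_key [(0.89, [408.8, 273.7], 405), (0.88, [449.5, 251.5], 413), (0.82, [446.9, 297.2], 432), (0.59, [439.6, 217.9], 407)]
valve_block []
valve_spring [(0.69, [206.6, 230.2], 201)]
plunger_top [(0.66, [448.0, 255.0], 381)]
18.700000000000003 0.5
```

View pics/scene0.png

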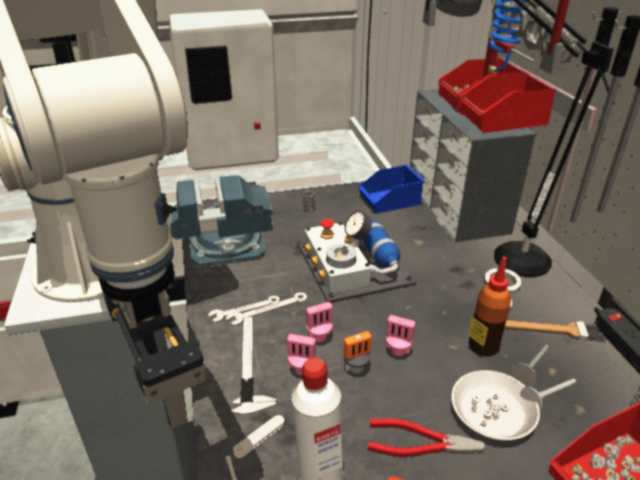

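View pics/top0.png

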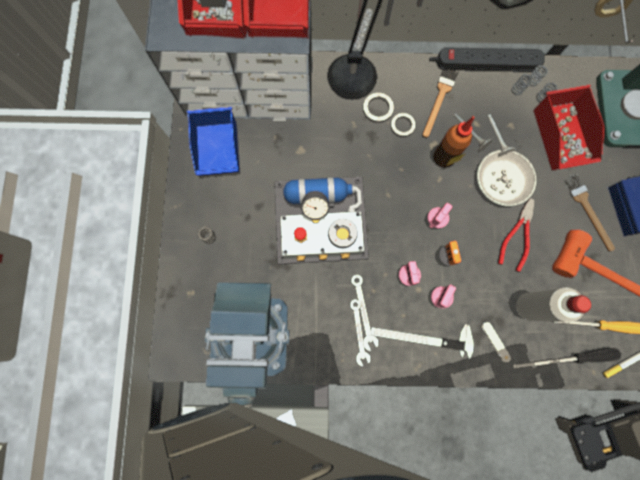

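Top view: orange key at about (454,252) with pinks around it, port collar at (343,233), plunger at (300,234), spring at (206,234), which is clear of the work. Next I'll turn these into coordinates.

```bash
cat > h.py <<'E'
from station import r
import cv2, numpy as np
def cloud(d,c):
    v,u=np.mgrid[0:480,0:640]
    P=np.stack([(u-c["cx"])/c["fx"]*d,-(v-c["cy"])/c["fy"]*d,-d],-1)
    return P@c["orientation"].T+c["xyz"]
def mask(im,lo,hi): return cv2.inRange(cv2.cvtColor(im,cv2.COLOR_BGR2HSV),lo,hi)>0
def down(yaw):  # tool z down, tool y axis at world angle yaw
    y=np.array([np.cos(yaw),np.sin(yaw),0]); z=np.array([0,0,-1.]); return np.stack([np.cross(y,z),y,z],1)
E
python3 - <<'E'
from h import *
for n,kb,pb in (("top",(425,235,475,265),(285,215,315,250)),("scene",(340,325,375,362),(315,215,338,240))):
    im,d=np.load(n+"i.npy"),np.load(n+"d.npy"); P=cloud(d,r.calibration(n))
    for nm,b,lo,hi in (("key",kb,(5,120,80),(22,255,255)),("plunger",pb,(0,150,80),(5,255,255))):
        m=mask(im,lo,hi); w=np.zeros_like(m); w[b[1]:b[3],b[0]:b[2]]=1; m&=w&(d>0)
        Q=P[m]; t=Q[Q[:,2]>np.percentile(Q[:,2],90)-6]
        print(n,nm,m.sum(),"top z",t[:,2].mean().round(1),"mean",t.mean(0).round(1),t.min(0).round(),t.max(0).round())
        if nm=="key": 
            print(cv2.minAreaRect(t[:,:2].astype(np.float32)))
    # block top z~60 
    m=abs(P[...,2]-60)<6; m&=(abs(P[...,0]-360)<130)&(abs(P[...,1]+130)<150)
    print(n,"manifold",m.sum(),cv2.minAreaRect(P[m][:,:2].astype(np.float32)))
    if n=="top":
        for p in ((410,273),(443,296),(440,217),(343,233),(206,234)): print(p,P[p[1],p[0]].round())
E
```

```text
top key 207 top z 76.3 mean [ 489.4 -425.3   76.3] [ 467. -437.   72.] [ 514. -415.   81.]
((489.8433837890625, -425.65826416015625), (47.086299896240234, 14.930505752563477), 10.023648262023926)
top plunger 103 top z 96.6 mean [518.8 -91.5  96.6] [ 507. -102.   93.] [531. -81. 101.]
top manifold 348 ((402.1153259277344, -68.49334716796875), (128.63668823242188, 310.1014404296875), 54.08900451660156)
(410, 273) [ 442. -328.   73.]
(443, 296) [ 394. -398.   72.]
(440, 217) [ 565. -395.   80.]
(343, 233) [ 530. -185.   61.]
(206, 234) [535. 133.  -1.]
scene key 548 top z 75.3 mean [ 489.3 -428.4   75.3] [ 466. -439.   71.] [ 514. -415.   79.]
((489.86248779296875, -426.8429260253906), (48.128456115722656, 17.393402099609375), 11.042633056640625)
scene plunger 86 top z 95.9 mean [519.  -94.6  95.9] [ 506. -108.   92.] [532. -78. 100.]
scene manifold 599 ((394.10247802734375, -63.761260986328125), (127.11186218261719, 332.33319091796875), 53.52548599243164)
```

```bash
python3 - <<'E'
from h import *
R=r.get_ee_rot(); print(R.round(2))
for nm,p,ys in (("key",(489.6,-426,60),(100,-80)),("port",(525,-185,130),(135,-45,45,-135)),("plu",(519,-93,130),(90,-90,0))):
    for y in ys:
        q=r.inverse_kinematics(p,down(np.radians(y))); print(nm,y,None if q is None else np.round(q,2))
r.movep((500,-140,290),down(np.pi/2)); r.move_gripper(0)
c=r.calibration("wrist"); im,d=r.capture("wrist"); cv2.imwrite("pics/w1.png",im); np.savez("w1.npz",im=im,d=d,**c); print(c,r.get_clock())
E
```

```text
[[ 0.95  0.3  -0.  ]
 [ 0.3  -0.95  0.  ]
 [-0.   -0.   -1.  ]]
key 100 [-0.72  0.56  1.69 -0.    0.89 -2.46]
key -80 [-0.72  0.56  1.69 -0.    0.89  0.68]
port 135 [-0.34  0.35  1.86 -0.    0.94 -2.7 ]
port -45 [-0.34  0.35  1.86 -0.    0.94  0.44]
port 45 [-0.34  0.35  1.86 -0.    0.94 -1.13]
port -135 [-0.34  0.35  1.86 -0.    0.94  2.01]
plu 90 [-0.18  0.3   1.92 -0.    0.92 -1.75]
plu -90 [-0.18  0.3   1.92 -0.    0.92  1.39]
plu 0 [-0.18  0.3   1.92 -0.    0.92 -0.18]
{'fx': 371.64829954431775, 'fy': 371.64829954431775, 'cx': 324.559343455758, 'cy': 236.95529403642897, 'xyz': array([ 434.27333882, -139.48347451,  459.59011891]), 'orientation': array([[-5.39308309e-05, -9.72269758e-01, -2.33862172e-01],
       [ 9.99999942e-01, -1.31054205e-04,  3.14241555e-04],
       [-3.36176182e-04, -2.33862142e-01,  9.72269708e-01]])} 3.9167
```

View pics/w1.png

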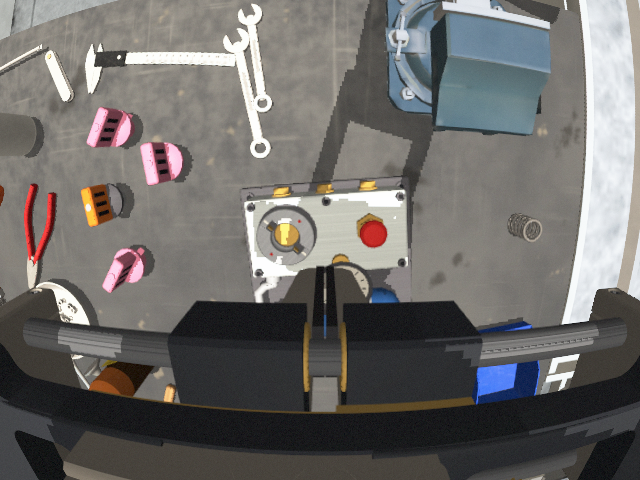

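The wrist view shows the port collar at about (286,235) and the plunger at (373,234). I'll locate both on their known heights and view an enlarged crop of the port.

```bash
cat >> h.py <<'E'
def fish(uv,c,z):  # wrist pixels -> world points at height z
    uv=np.atleast_2d(uv).astype(float); a=(uv[:,0]-c["cx"])/c["fx"]; b=(uv[:,1]-c["cy"])/c["fy"]
    t=np.hypot(a,b)+1e-9; s=np.sin(t)/t
    D=np.stack([a*s,-b*s,-np.cos(t)],1)@c["orientation"].T
    return c["xyz"]+D*((z-c["xyz"][2])/D[:,2])[:,None]
def proj(X,c):
    q=(np.atleast_2d(X)-c["xyz"])@c["orientation"]; x,y,z=q[:,0],-q[:,1],-q[:,2]
    h=np.hypot(x,y)+1e-9; t=np.arctan2(h,z); return np.stack([c["cx"]+c["fx"]*t*x/h,c["cy"]+c["fy"]*t*y/h],1)
def rectify(im,c,x0,y0,z,half=60,s=5): # top-down map at height z: col = +x, row = -y
    n=2*half*s; v,u=np.mgrid[0:n,0:n]
    X=np.stack([x0-half+u/s,y0+half-v/s,np.full(u.shape,z)],-1).reshape(-1,3)
    m=proj(X,c).reshape(n,n,2).astype(np.float32); return cv2.remap(im,m,None,cv2.INTER_CUBIC)
E
python3 - <<'E'
from h import *
w=np.load("w1.npz"); im=w["im"]
m=mask(im,(0,150,80),(6,255,255)); m[:210]=0;m[255:]=0;m[:,:350]=0;m[:,400:]=0
cn=max(cv2.findContours(m.astype(np.uint8),0,1)[0],key=cv2.contourArea)
P=fish(cn[:,0],w,96); print("plunger",cv2.minEnclosingCircle(P[:,:2].astype(np.float32)))
print("port",fish((286,235),w,80))
# manifold corners (screws) at z~60
print(fish([(253,203),(258,273),(400,196),(402,262)],w,61).round(1))
a=rectify(im,w,519,-185,80,50,6); cv2.imwrite("pics/p1.png",a)
b=rectify(im,w,489.6,-426,77,50,6); cv2.imwrite("pics/k1.png",b)
cv2.imwrite("pics/pk1.png",cv2.resize(np.hstack([a,b]),(800,400)))
E
```

```text
plunger ((518.2384033203125, -90.60356140136719), 14.084047317504883)
port [[ 523.46481908 -180.20910494   80.        ]]
[[ 491.9 -218.    61. ]
 [ 572.6 -215.9   61. ]
 [ 484.1  -57.1   61. ]
 [ 559.5  -51.3   61. ]]
```

View pics/pk1.png

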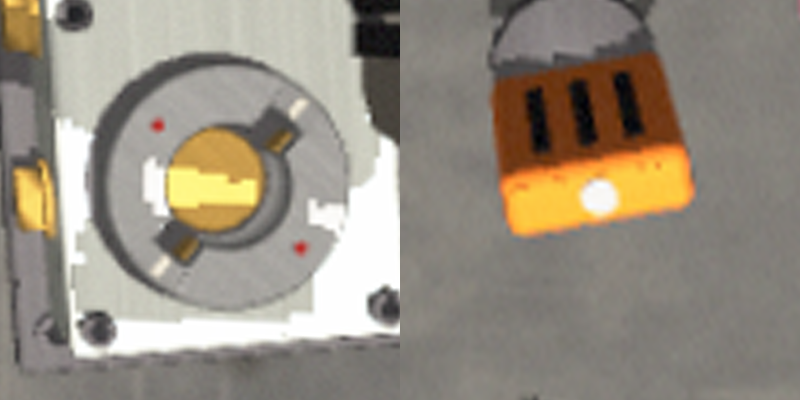

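Left crop: marks at (300,107) and (159,267), red dots at (157,125) and (301,248). That puts the port at about (526.3,-181.7), block yaw about 4.5°, and the 91.5 mm from port to plunger matches the given 92. Right crop: orange wing face centred at (598,191), so the key is at about (489.5,-425) with yaw about 10.3°. I'll press the plunger next, then grasp.

```bash
python3 - <<'E'
from h import *
x,y=518.5,-91.5
r.movep((x,y,120),down(np.pi/2)); r.line_to((x,y,100),rate=60)
s=r.line_to((x,y,87.5),rate=25,force_limit=22); r.pause(0.3)
print("press",s,r.get_tcp_pos().round(1),r.get_force().round(1))
c=r.calibration("wrist"); im,d=r.capture("wrist"); np.savez("w2.npz",im=im,d=d,**c)
r.line_to((x,y,125),rate=100); r.pause(0.1)
r.movep((489.5,-425,160),down(np.radians(-79.7))); r.move_gripper(50)
c=r.calibration("wrist"); im,d=r.capture("wrist"); np.savez("w3.npz",im=im,d=d,**c)
a=rectify(im,c,489.5,-425,77,50,8); cv2.imwrite("pics/a3.png",np.hstack([cv2.resize(im,(400,300)),cv2.resize(a,(300,300))]))
print(r.get_tcp_pos().round(1),r.get_clock())
E
```

```text
press True [519.1 -91.6  89.6] [-2.1  0.2 10.2]
[ 489.5 -425.   160. ] 9.5583
```

View pics/a3.png

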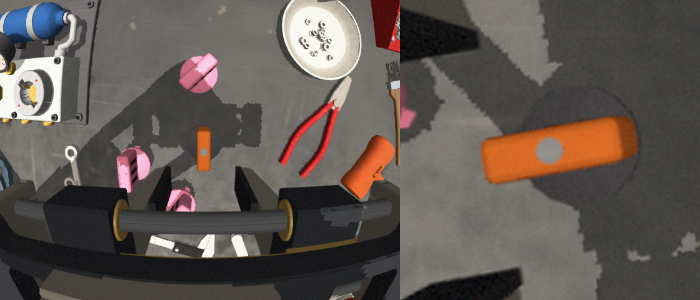

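The plunger went fully down: 7.9 mm with 10.2 N holding. The crop shows the white dot on the key at (149,150), i.e. (489.2,-425), yaw about 10°, so the estimate holds. Grasping now.

```bash
python3 - <<'E'
from h import *
r.line_to((489.3,-425,39.5),rate=90); r.move_gripper(5,55); r.pause(0.2)
print("gap",r.get_finger_gap(),r.get_grasp_force(),r.get_tcp_pos().round(1))
r.line_to((489.3,-425,150),rate=150)
print("F",r.get_force().round(1))
R=down(np.radians(-40.5))
r.movep((526.3,-181.7,150),R); r.line_to((526.3,-181.7,39.5+80+10),rate=60); r.pause(.2)
c=r.calibration("wrist"); im,d=r.capture("wrist"); np.savez("w4.npz",im=im,d=d,**c)
print(r.get_tcp_pos().round(1),r.get_clock(),r.get_finger_gap()); p=proj((526.3,-181.7,80),c)[0]; print(p)
u,v=p.astype(int); a=im[max(v-60,0):v+60,u-80:u+80]; cv2.imwrite("pics/a4.png",cv2.resize(a,None,fx=5,fy=5,interpolation=2))
E
```

```text
gap 15.350212185439695 55.00023543834686 [ 489.3 -425.1   39.6]
F [ 0.1  0.8 -2.2]
[ 526.5 -181.7  129.8] 14.45 16.01535735586804
[325.18491257 256.88148549]
```

View pics/a4.png

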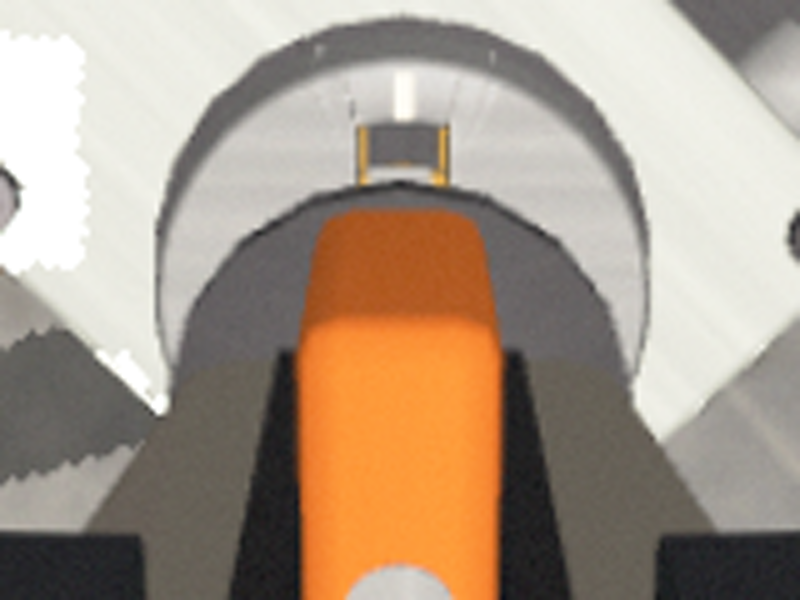

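The slot and white mark at column 403, the wing centred on 400 and the flange on 403 all line up sideways. I'll check the radial offset by projecting the known rims.

```bash
python3 - <<'E'
from h import *
w=np.load("w4.npz"); o=np.array([325-80,256-60])
def crop(X): return ((proj(X,w)-o+.5)*5).round(0)
e=w["xyz"][:2]-np.array([526.5,-181.7]); print("cam dir",np.degrees(np.arctan2(e[1],e[0])), w["xyz"].round(1))
a=np.radians(49.5); dirs=np.array([np.cos(a),np.sin(a)])
if dirs@e<0: dirs=-dirs
def pt(c,rad,z): return np.append(c+dirs*rad,z)
P=np.array([526.3,-181.7]); K=np.array([526.5,-181.7]); lo=129.8-39.5
print("collar rim",crop(pt(P,31,80)),"slot end",crop(pt(P,22.5,80)),"per mm",crop(pt(P,32,80)))
print("flange low",crop(pt(K,24,lo+26)),"flange top",crop(pt(K,24,lo+34)),"wing bottom",crop(pt(K,24,lo+37)),"wing top",crop(pt(K,24,lo+77)),"dot", crop(pt(K,0,lo+77)), "flange +1",crop(pt(K,25,lo+34)))
E
```

```text
cam dir 50.18399711247236 [ 568.2 -131.7  299.4]
collar rim [[404.  57.]] slot end [[404. 127.]] per mm [[404.  49.]]
flange low [[406. 180.]] flange top [[406. 198.]] wing bottom [[406. 205.]] wing top [[409. 330.]] dot [[408. 621.]] flange +1 [[406. 188.]]
```

Residuals are under about 0.6 mm. I'll insert under force guard.

```bash
python3 - <<'E'
from h import *
x,y=526.3,-181.7
s=r.line_to((x,y,105),rate=30,force_limit=12)
print(s,r.get_tcp_pos().round(1),r.get_force().round(1),r.get_wrist_torque().round(2),r.get_clock())
if not s:
    s=r.line_to((x,y,95),rate=20,force_limit=30); r.pause(.3)
    print(s,r.get_tcp_pos().round(1),r.get_force().round(1),r.get_wrist_torque().round(2),r.get_clock())
E
```

```text
False [ 526.5 -181.8  105.1] [ 0.4  0.3 -2.9] [-0.04 -0.06  0.05] 15.4167
False [ 526.7 -181.9   95.5] [-0.8 -0.7  7.3] [ 0.08  0.31 -0.01] 16.3667
```

No rim contact, and the spring force matches a stroke of about 6.5 mm. Turning clockwise.

```bash
python3 - <<'E'
from h import *
p=(526.3,-181.7,94.9)
for a in (20,40,60,75,85,90):
    r.line_to(p,down(np.radians(-40.5-a)),rate=60)
    print(a,r.get_tcp_pos().round(1),r.get_force().round(1),r.get_wrist_torque().round(2),round(r.get_finger_gap(),2),r.get_clock())
r.pause(.3)
R=r.get_ee_rot(); print(np.degrees(np.arctan2(R[1,1],R[0,1])),r.get_wrist_torque().round(2))
c=r.calibration("wrist"); im,d=r.capture("wrist"); np.savez("w5.npz",im=im,d=d,**c)
u,v=proj((526.3,-181.7,80),c)[0].astype(int); a=im[max(v-60,0):v+60,u-80:u+80]; cv2.imwrite("pics/a5.png",cv2.resize(a,None,fx=5,fy=5,interpolation=2))
E
```

```text
20 [ 526.9 -182.    95.5] [-0.8  0.8  5.5] [-0.02  0.23  0.05] 15.43 16.8667
40 [ 527.  -182.    95.5] [-1.4 -0.3  6.3] [0.02 0.19 0.14] 15.92 17.3667
60 [ 527.  -182.1   95.5] [-1.  -0.5  5.8] [-0.05  0.21  0.18] 15.58 17.8667
75 [ 527.  -182.2   95.6] [-0.3 -0.7  6.4] [-0.15  0.18  0.23] 15.72 18.275
85 [ 527.  -182.2   95.5] [-0.6 -0.5  6.1] [-0.11  0.19  0.23] 15.51 18.6
90 [ 527.  -182.2   95.5] [-0.2 -0.7  6.2] [-0.18  0.25  0.22] 15.54 18.85
-130.4653970225273 [-0.14  0.27  0.24]
```

View pics/a5.png

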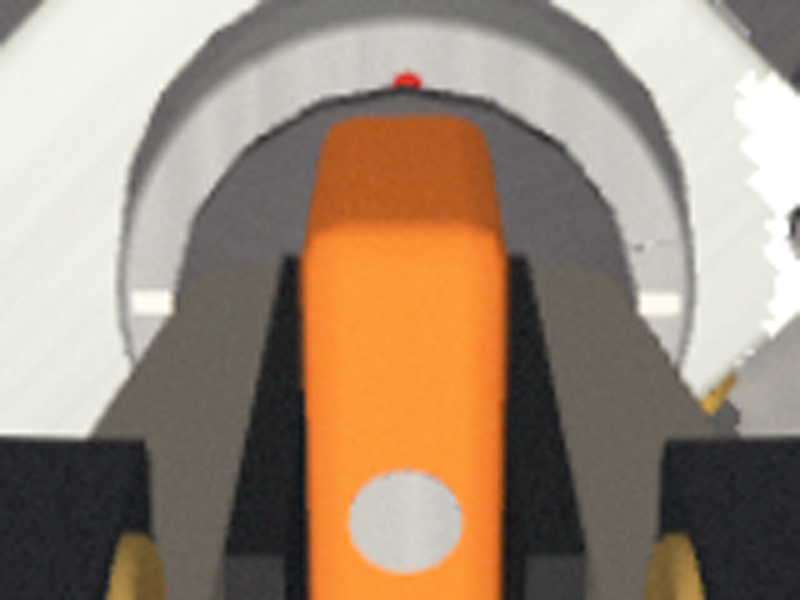

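The wing now points at the red dot (405,80), white marks are square to it, and the key is centred and gripped. I'll nudge it on to feel the stop, then hand in.

```bash
python3 - <<'E'
from h import *
for a in (92,94):
    r.line_to((526.3,-181.7,94.9),down(np.radians(-40.5-a)),rate=60); t=r.get_wrist_torque(); print(a,t.round(2))
    if abs(t[2])>0.6: break
r.pause(.3); R=r.get_ee_rot(); print(np.degrees(np.arctan2(R[1,1],R[0,1])),r.get_wrist_torque().round(2),r.get_force().round(1),r.get_grasp_force(),r.get_clock())
print(r.finish_job())
E
```

```text
92 [-0.11  0.22  0.36]
94 [-0.07  0.2   0.64]
-134.41369358218543 [-0.12  0.22  0.64] [-1.1 -1.1  6.1] 55.10134756565094 20.0
the job is handed in; nothing more can be done
None
```

The job is handed in at 20 s of the 61 s allowed: the plunger was pressed down 7.9 mm and released, and the key is in the port, turned about 94° clockwise until the torque rose against its stop, and still gripped at 55 N. The plunger's return was not checked, and no verdict came back.

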